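# Index the rotary board holder by one hole

## Robot

A 6-joint arm with a two-finger parallel gripper is mounted at the origin on the work surface. World frame = base frame: x ahead of the robot, y to its left, z up, the work surface at z = 0. Lengths are in m, angles in rad, forces in N, time in s.
With the tool pointing down it reaches from about 0.4 to 0.925 m from the base axis. Payload 3.4 kg.
Tool frame: the origin (TCP) lies midway between the tips of the shut fingers; the grasp point (between the pads) lies 19 mm behind it; z points along the fingers, y is the line along which they close (so a half turn about z gives the same grasp; the last joint's range is limited). The gripper opens to 85 mm and grips with 20 to 120 N. Pads are 22 mm wide; open, the fingers measure 114 mm over their backs; the gripper's body (76 mm by 85 mm) begins 54 mm behind the grasp point. The pads swing forward as they close: fully open they stand 13 mm farther back than shut.
Start: joints at [1.224, 0.307, 1.506, -0, 1.328, -0.073], TCP at [0.155, 0.554, 0.231] pointing down, gripper open.
Joint ranges: [-3.12, 3.12], [-1.05, 2.28], [0.14, 2.33], [-1.42, 4.57], [0.1, 2.73], [-2.68, 2.68]. Speed limits (rad/s): [2.57, 2.57, 3.14, 3.14, 3.14, 3.14].

## Interface

Orientations are given as a rotation vector (axis times angle).
In Python, from cell import r, snapshot gives the robot as it stands (r), with the cameras as plain functions.
- The arm moves only by the shell command python3 drive.py FILE [OPENING], which reads ROWS from the file FILE. ROWS is a JSON list of rows, 1 to 10 of them, each written [[dx, dy, dz], [rx, ry, rz]]: dx, dy, dz in m, then a rotation vector rx, ry, rz in rad; each row is the pose to reach, as a shift and turn from the pose commanded when the command began, along the tool's axes at that moment; what a row does not reach only later rows make up. A row lasts 1/12 s, in which the tool goes at most 0.0417 m and 0.125 rad, less where a joint would pass 70% of its speed; a pose out of reach is approached as far as the arm can. OPENING is the finger opening in m, set as the command begins (- or left out keeps the last). The fingers move at their own pace and stop on an object; the grip force is fixed at half the most. Time passes only in rows, so rows that do not move let the fingers close. It prints the time, the measured TCP pose, the force, the opening and the grip force at its end. Input that does not fit is refused with a message, and nothing moves.
- r.observe(): the state, without advancing time (a new reading comes with each control period).
- snapshot(name): name is "scene" or "side" or "wrist"; returns a dict with "img" (480x640x3 uint8, red, green, blue), "depth" (480x640 float32, m along the optical axis (not along the pixel's ray), 0 where there is no reading), "K" (3x3 intrinsics, pixels), "world_from_camera" (4x4, takes a point from camera to world coordinates). Camera axes: x right, y down, z forward; pixel columns grow to the right and rows downward; lengths in m; the calibration is good to about 2 mm. The wrist camera is an equidistant fisheye: a pixel r from the principal point sees the ray r / f radians off the axis. A picture is of the moment at which its call begins.
- r.hand_in(): hands the job in; it is judged then, once.
The state is a dict: "t": time; "joint_pos": joint angles; "qd": joint speeds; "joint_torque": joint torques, N m; "tool_pos": TCP position; "ee_rot": TCP orientation; "contact_force": force on the tool from outside, world axes, zero at the start; "torque": the same for the moment, N m; "opening": finger opening in m; "finger_force": force on a finger pad.
Only numpy, scipy, OpenCV 4.12 (cv2) and the standard library are available. Lean on these libraries where they do the work, as an engineer would, in place of code of your own. Each camera call takes 0.05 s, during which the arm holds its last target. There are 200 camera calls.

## Task

Turn the rotary board holder by one index hole: gently press the red plunger cap down to free the table, push it round so that the plunger goes to the next hole on the side where the inspection camera (white ring light) stands, and let it spring fully up into that hole. The loose steel shield must stay lying on the board, and nothing else on the bench may be lifted or shoved.

Things in the scene. Friction and masses are not known exactly. Their poses are not given: they have to be found in the camera images.
- turntable (a joint): angle (rad) of the round aluminium table (168 mm across, top 50 mm up), positive anticlockwise from above. Starts at about 0, locked in the middle of five index holes 30 degrees (0.524) apart. The plunger rides on the table: a negative turn carries it to the robot's left (+y), a positive one to the right. With the plunger pressed it turns freely (0.05 N m)
- plunger (a joint): travel (m) of the indexing plunger: 0 fully up, locked in a hole; 0.012 at its stop. Spring: 4 N at the top, 9 N at the stop. From 9 mm down the table is free. Let go between holes it stays about 8 mm down and snaps up over a hole; its round nose centres itself in a hole up to about 3 mm off
- cap_top (a point): centre of the flat top of the plunger's round red cap (40 mm across, 7 mm thick), 77 mm above the bench when up; moves with table and plunger. It stands on an arm of the table, 105 mm from the axis, on the robot's side, and is the highest thing on the holder. A fingertip pressed on it carries the table round by friction
- hub_axis (a point): point on the bench on the table's vertical axis, the frame of the fixed blue base (250 mm across, 8 mm thick); its x axis points from the starting plunger, at (-105, 0) mm, to the axis, away from the robot
- hole_left (a point): the next index hole on the robot's left (+y), where the plunger comes to stand at turntable -0.524; a dark spot 17 mm across on the fixed aluminium sector, top 36 mm above the bench, 105 mm from the axis
- hole_right (a point): the next index hole on the robot's right (-y), where the plunger comes to stand at turntable +0.524; looks the same as the left one
- board (a point): centre of the top of the green circuit board (86 x 62 mm) clamped on the table between two blue jaws (their tops 6 mm higher), 58 mm above the bench, on the table's axis; turns with the table
- shield: a small loose steel shield, 26 x 20 x 6 mm, lying on the green board near its centre; origin under its centre. It rides along when the table turns
- camera: the inspection camera: a dark upright camera with a white ring light (72 mm across) on a steel post, 230 mm tall, black foot 110 mm square, fixed; origin on the bench. It stands beyond the holder, either on the left (+y) or on the right (-y)
- fan: a yellow square fume fan, 130 mm wide, 150 mm tall, fixed; origin on the bench. It stands on the side where the camera does not
- phone: a black phone lying flat, 147 x 71 x 8 mm; origin under its centre
- dispenser: a pale blue round dispenser bottle with a steel cap, 52 mm across, 85 mm tall, standing; origin at the centre of its underside
- screwdriver: a small loose screwdriver with a blue handle, 150 mm long, lying on the mat
- tin: a small open steel screw tin, 60 mm across, 22 mm tall; origin at the centre of its underside
- brush: a small cleaning brush, 150 mm long, lying on the mat
- glue: a silver glue tube with a red nozzle, 95 mm long, 22 mm thick, lying

How it is judged:
By the outcome, as a careful person would: the job done as asked, in the order asked, and still so for the second after the job is handed in, with the robot touching nothing.
It also fails if it takes over 35 s, if anything falls off the work surface, if the arm or the gripper's body presses on something with over 40 N, if the wrist force passes 120 N, or if a joint passes its speed limit or range.

## Working session

There is one attempt and no reset: what is moved stays moved. The work goes in short steps, Python scripts to look and compute and a shell command to move; the robot and the scene stay as the last step left them, time stands still between calls to the robot, and variables do not carry over. Pictures are saved under pics/ and viewed, at most 10 in all, crops included, and the job is handed in when it is done.

```bash
ls; mkdir -p pics; python3 - <<'E'
from cell import r, snapshot
import cv2, numpy as np
for n in ["scene","side"]:
    s=snapshot(n); cv2.imwrite(f"pics/{n}0.png",s["img"][:,:,::-1]); np.savez(f"/tmp/{n}0.npz",**s)
    print(n,s["K"].tolist(),np.round(s["world_from_camera"],3).tolist())
print(r.observe())
E
```

```text
cell.py
drive.py
pics
scene [[514.343000204546, 0.0, 325.18149907845986], [0.0, 514.343000204546, 236.82397158767427], [0.0, 0.0, 1.0]] [[-0.681, 0.61, -0.405, 1.015], [0.732, 0.565, -0.381, 0.451], [-0.004, -0.556, -0.831, 1.047], [0.0, 0.0, 0.0, 1.0]]
side [[467.2900716566422, 0.0, 316.8177008400362], [0.0, 467.2900716566422, 231.8957494145361], [0.0, 0.0, 1.0]] [[0.865, -0.307, 0.397, 0.052], [-0.501, -0.556, 0.664, -0.842], [0.017, -0.773, -0.634, 0.88], [0.0, 0.0, 0.0, 1.0]]
{'t': 0.1, 'joint_pos': array([ 1.22448404e+00,  3.07451144e-01,  1.50755766e+00,  1.76513144e-05,
        1.32839973e+00, -7.34926361e-02]), 'qd': array([-0.00088483, -0.0005236 , -0.00146987,  0.00121214,  0.0007038 ,
       -0.00216617]), 'joint_torque': array([-8.27243202e-04, -4.58531570e+01, -2.52608335e+01, -1.63117211e-04,
        5.45220013e-03,  1.34797577e-05]), 'tool_pos': array([0.15472953, 0.5531302 , 0.23049448]), 'ee_rot': array([-4.27169031e-01, -3.11201555e+00,  2.78381816e-03]), 'contact_force': array([-0.5655798 ,  0.0509534 ,  0.93264409]), 'torque': array([-0.00058105, -0.01159343,  0.02686213]), 'finger_force': 0.0, 'opening': 0.08530012286204025}
```

View pics/scene0.png

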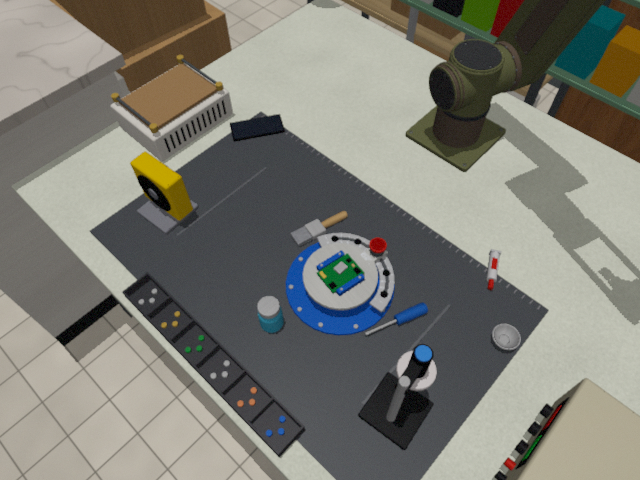

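View pics/side0.png

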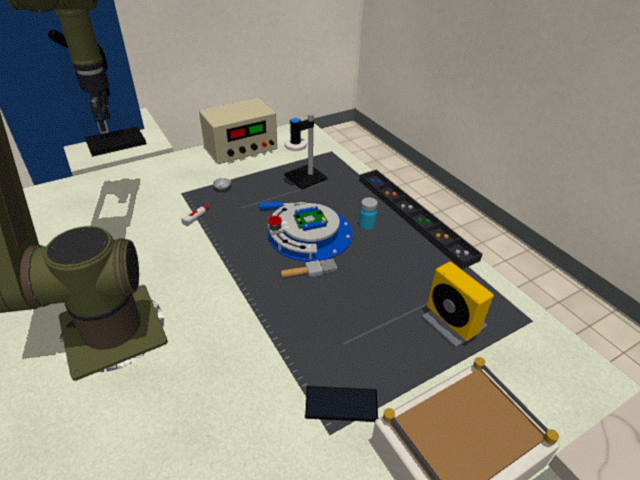

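The inspection camera (ring light at scene pixel (415,370), foot at (397,408)) is on the +y side. The fan, at (163,188), is on −y, so the turn is negative and the target is hole_left. The red cap is at scene (377,245) and side (275,223).

```bash
cat > h.py <<'E'
import numpy as np, cv2
def ray(s,u,v):
    d=np.linalg.inv(s["K"])@[u,v,1]; T=s["world_from_camera"]; d=T[:3,:3]@d; return T[:3,3],d/np.linalg.norm(d)
def plane(s,u,v,z):
    o,d=ray(s,u,v); return o+d*(z-o[2])/d[2]
def tri(a,b):
    A=np.zeros((3,3));y=np.zeros(3)
    for o,d in (a,b):
        P=np.eye(3)-np.outer(d,d);A+=P;y+=P@o
    p=np.linalg.solve(A,y); return p,[np.linalg.norm((np.eye(3)-np.outer(d,d))@(p-o)) for o,d in (a,b)]
def blob(s,lo,hi,box):
    h=cv2.cvtColor(s["img"],cv2.COLOR_RGB2HSV); m=cv2.inRange(h,lo,hi)
    k=np.zeros_like(m);x0,y0,x1,y1=box;k[y0:y1,x0:x1]=m[y0:y1,x0:x1]; return k
E
python3 - <<'E'
from h import *
S={n:dict(np.load(f"/tmp/{n}0.npz")) for n in("scene","side")}
box={"scene":(360,230,395,262),"side":(262,210,290,236)}
big={"scene":(270,220,410,345),"side":(255,195,365,265)}
R=[]
for n,s in S.items():
    m=blob(s,(0,120,60),(8,255,255),box[n])|blob(s,(172,120,60),(180,255,255),box[n])
    v,u=np.nonzero(m); V=cv2.cvtColor(s["img"],cv2.COLOR_RGB2HSV)[...,2]
    print(n,"red",len(u),u.min(),u.max(),v.min(),v.max(),u.mean(),v.mean())
    R.append(ray(s,u.mean(),v.mean()))
    T=s["world_from_camera"]; d=s["depth"][v,u]; ok=d>0
    P=(np.linalg.inv(s["K"])@np.c_[u,v,np.ones(len(u))].T*d)[:,ok].T@T[:3,:3].T+T[:3,3]
    top=P[P[:,2]>np.percentile(P[:,2],90)-.004]
    c,rad=cv2.minEnclosingCircle(top[:,:2].astype(np.float32)); print(" depth top",np.median(top[:,2]),top.mean(0),c,rad)
    # top of cap by plane outline
    b=blob(s,(105,140,40),(125,255,255),big[n]); 
    pts=np.vstack([c.reshape(-1,2) for c in cv2.findContours(b,cv2.RETR_EXTERNAL,cv2.CHAIN_APPROX_NONE)[0] if cv2.contourArea(c)>60])
    W=np.array([plane(s,*p,.008) for p in pts])[:,:2]
    c,rad=cv2.minEnclosingCircle(W.astype(np.float32)); print(" base plane circle",c,rad)
    # everything tall nearby
    sc=3 if n=="scene" else 5; x0,y0,x1,y1=big[n]
    cv2.imwrite(f"pics/{n}1.png",cv2.resize(s["img"][y0:y1,x0:x1,::-1],None,fx=sc*1.5 if n=="scene" else 6,fy=sc*1.5 if n=="scene" else 6,interpolation=cv2.INTER_CUBIC))
print("cap tri",tri(*R))
s=S["scene"]; print("foot",[plane(s,*p,.01) for p in((393,375),(432,405),(404,445),(360,411))])
print("ring",tri(ray(s,417,371),ray(S["side"],296,144)))
E
```

```text
scene red 228 369 386 237 253 377.62719298245617 244.78947368421052
 depth top 0.07850937995299972 [0.47628075 0.10634435 0.07864377] (0.4761050343513489, 0.10564255714416504) 0.0195121169090271
 base plane circle (0.5750987529754639, 0.11103713512420654) 0.15046171844005585
side red 118 268 281 215 225 274.33898305084745 220.24576271186442
 depth top 0.0775837432394832 [0.476839   0.10325279 0.07752749] (0.47590693831443787, 0.10634514689445496) 0.02138584479689598
 base plane circle (0.5645791292190552, 0.12498966604471207) 0.17226950824260712
cap tri (array([0.47656059, 0.10465736, 0.07330866]), [np.float64(0.0011384427307724032), np.float64(0.0011384427307724366)])
foot [array([0.66460713, 0.30992068, 0.01      ]), array([0.6594205 , 0.40495456, 0.01      ]), array([0.75684221, 0.41082473, 0.01      ]), array([0.76577251, 0.30771076, 0.01      ])]
ring (array([0.67652626, 0.35309875, 0.14123497]), [np.float64(0.00318653159283798), np.float64(0.0031865315928377726)])
```

View pics/scene1.png

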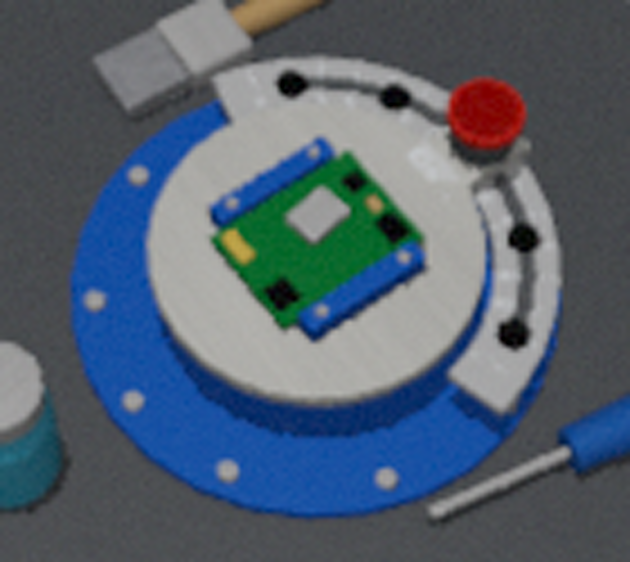

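The crop (4.5x, offset 270,220) shows four free holes, at about (292,84), (396,98), (524,238) and (514,333). The +y one next to the cap is (524,238). I'll refine their centres and fit the axis.

```bash
python3 - <<'E'
from h import *
from scipy.optimize import least_squares
s=dict(np.load("/tmp/scene0.npz")); g=cv2.cvtColor(s["img"],cv2.COLOR_RGB2GRAY)
H=[]
for a,b in((292,84),(396,98),(524,238),(514,333)):
    u,v=270+a/4.5,220+b/4.5
    yy,xx=np.mgrid[int(v)-5:int(v)+6,int(u)-5:int(u)+6]; w=np.clip(70-g[yy,xx].astype(float),0,None)
    w*=np.hypot(xx-u,yy-v)<5
    c=((xx*w).sum()/w.sum(),(yy*w).sum()/w.sum()); p=plane(s,*c,.036); H.append(p); print(np.round(c,1),p[:2], s["depth"][int(c[1]),int(c[0])], "depth z", (lambda o,d:o[2]+d[2]*1)(*ray(s,*c)))
H=np.array(H)[:,:2]
f=least_squares(lambda q:np.hypot(*(H-q).T)-.105,[.58,.11]); ax=f.x
print("axis (holes)",ax,f.fun); print("hole angles",np.degrees(np.arctan2(*(H-ax).T[::-1])))
# table top light pixels
h=cv2.cvtColor(s["img"],cv2.COLOR_RGB2HSV); d=s["depth"]; v,u=np.mgrid[220:345,270:410]; v=v.ravel();u=u.ravel()
T=s["world_from_camera"]; P=(np.linalg.inv(s["K"])@np.c_[u,v,np.ones(len(u))].T*d[v,u]).T@T[:3,:3].T+T[:3,3]
t=P[(abs(P[:,2]-.050)<.004)&(np.hypot(P[:,0]-ax[0],P[:,1]-ax[1])<.089)]
print("table",cv2.minEnclosingCircle(t[:,:2].astype(np.float32)),len(t),np.median(t[:,2]))
cap=np.array([.4762,.1055])
print("cap r,ang",np.hypot(*(cap-ax)),np.degrees(np.arctan2(*(cap-ax)[::-1])))
from cell import r, snapshot
from scipy.spatial.transform import Rotation as R
o=r.observe(); M=R.from_rotvec(o["ee_rot"]).as_matrix(); print(M.round(3))
print("to above cap, tool axes",M.T@(np.r_[cap,.12]-o["tool_pos"]))
E
```

```text
[334.4 238.3] [0.51005521 0.00551672] 1.2093463 depth z 0.21470629140027087
[357.3 241.3] [0.47979758 0.05064779] 1.2103059 depth z 0.21281191138227362
[385.8 272.5] [0.49987899 0.15319585] 1.1619912 depth z 0.1851898135689074
[383.6 293.8] [0.54502684 0.18378843] 1.1324655 depth z 0.16518331346868642
axis (holes) [0.57922918 0.08448903] [-1.58914635e-05  3.27164110e-05 -3.77220072e-05  2.46186149e-05]
hole angles [-131.21598574 -161.2041504   139.11174702  109.00557737]
table ((0.5771880745887756, 0.08703287690877914), 0.08640899509191513) 2523 0.05057354336980313
cap r,ang 0.10514975959965944 168.47359772304029
[[-0.963  0.269 -0.001]
 [ 0.269  0.963 -0.002]
 [ 0.    -0.002 -1.   ]]
to above cap, tool axes [-0.43021201 -0.34425275  0.11105295]
```

The hole fit is tight: axis (0.579, 0.0845) and radius 0.105. The cap is at 168.9° and hole_left at 139°. Next I'll approach at height with the fingers shut.

```bash
echo '[[[-0.032,-0.0256,0],[0,0,0]],[[-0.064,-0.0512,0],[0,0,0]],[[-0.096,-0.0768,0],[0,0,0]],[[-0.128,-0.1024,0],[0,0,0]],[[-0.16,-0.128,0],[0,0,0]],[[-0.192,-0.1536,0],[0,0,0]],[[-0.224,-0.1792,0],[0,0,0]],[[-0.256,-0.2048,0],[0,0,0]],[[-0.288,-0.2304,0],[0,0,0]],[[-0.32,-0.256,0],[0,0,0]]]' > rows.txt && python3 drive.py rows.txt 0
python3 - <<'E'
from h import *
from cell import r, snapshot
from scipy.spatial.transform import Rotation as R
o=r.observe(); M=R.from_rotvec(o["ee_rot"]).as_matrix(); print(M.T@(np.r_[.4762,.1046,.12]-o["tool_pos"]),o["contact_force"])
E
```

```text
t: 0.93
tool_pos: [0.3945, 0.2191, 0.2312]
ee_rot: [-0.427, -3.112, 0.0]
contact_force: [0.8, 1.8, -0.1]
opening: -0.0003
finger_force: 0.0
[-0.10949954 -0.0882502   0.11113674] [ 0.84896891  1.76911799 -0.13128225]
```

```bash
echo '[[[-0.03,-0.024,0.01],[0,0,0]],[[-0.06,-0.048,0.03],[0,0,0]],[[-0.085,-0.07,0.06],[0,0,0]],[[-0.105,-0.084,0.09],[0,0,0]],[[-0.1095,-0.0885,0.11],[0,0,0]],[[-0.1095,-0.0885,0.12],[0,0,0]],[[-0.1095,-0.0885,0.12],[0,0,0]],[[-0.1095,-0.0885,0.12],[0,0,0]]]' > rows.txt && python3 drive.py rows.txt
python3 - <<'E'
from h import *
from cell import r, snapshot
from scipy.spatial.transform import Rotation as R
s=snapshot("side"); cv2.imwrite("pics/a.png",cv2.resize(s["img"][130:280,200:400,::-1],None,fx=4,fy=4))
o=r.observe(); M=R.from_rotvec(o["ee_rot"]).as_matrix(); print(M.T@(np.r_[.4762,.1046,.077]-o["tool_pos"]),o["contact_force"],o["tool_pos"])
E
```

```text
t: 1.6
tool_pos: [0.475, 0.106, 0.1105]
ee_rot: [-0.428, -3.11, 0.001]
contact_force: [-0.3, 0.1, 0.8]
opening: 0.0
finger_force: 0.0
[-0.00091812 -0.00161226  0.03447581] [0.37318783 0.53824074 0.59504637] [0.47575889 0.10639704 0.11147607]
```

View pics/a.png

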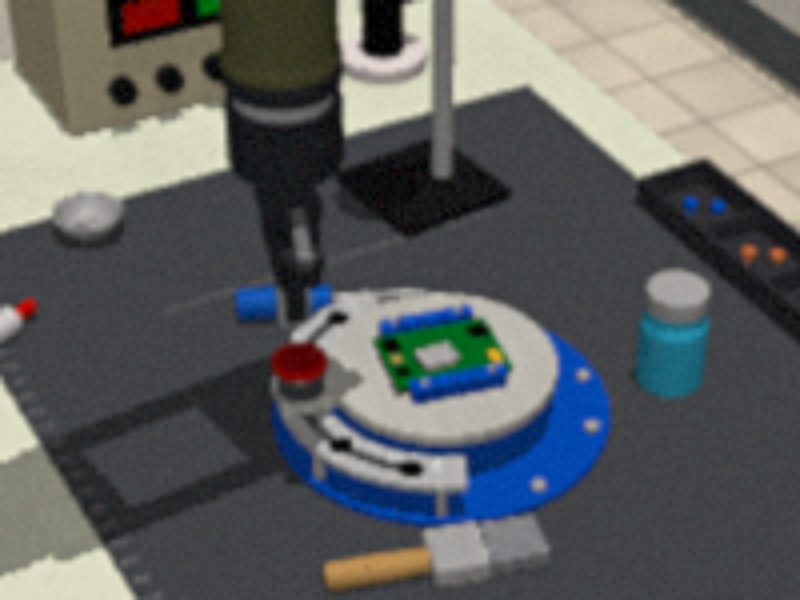

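The fingertip (295,320 in the crop) stands just over the red cap (298,362). I'll descend slowly onto it.

```bash
echo '[[[0,-0.001,0.01],[0,0,0]],[[0,-0.001,0.02],[0,0,0]],[[0,-0.001,0.027],[0,0,0]],[[0,-0.001,0.03],[0,0,0]],[[0,-0.001,0.032],[0,0,0]],[[0,-0.001,0.034],[0,0,0]],[[0,-0.001,0.036],[0,0,0]],[[0,-0.001,0.037],[0,0,0]],[[0,-0.001,0.037],[0,0,0]],[[0,-0.001,0.037],[0,0,0]]]' > rows.txt && python3 drive.py rows.txt
for i in 1; do python3 -c "
from cell import r, snapshot
o=r.observe();print(o['tool_pos'],o['contact_force'])"; done
```

```text
t: 2.48
tool_pos: [0.4759, 0.1054, 0.0748]
ee_rot: [0.427, 3.111, 0.001]
contact_force: [-0.7, 0.3, 4.2]
opening: 0.0002
finger_force: 2.2
[0.47588917 0.10544307 0.0747638 ] [-0.73206009  0.30634157  4.16039534]
```

```bash
echo '[[[0,0,0.001],[0,0,0]],[[0,0,0.002],[0,0,0]],[[0,0,0.003],[0,0,0]],[[0,0,0.004],[0,0,0]],[[0,0,0.005],[0,0,0]],[[0,0,0.006],[0,0,0]],[[0,0,0.007],[0,0,0]],[[0,0,0.008],[0,0,0]],[[0,0,0.008],[0,0,0]],[[0,0,0.008],[0,0,0]]]' > rows.txt && python3 drive.py rows.txt
python3 - <<'E'
from h import *
from cell import r, snapshot
from scipy.spatial.transform import Rotation as R
P=[r.observe()]
o=P[0];print(o['tool_pos'],o['contact_force'])
M=R.from_rotvec(o["ee_rot"]).as_matrix(); ax=np.array([.5792,.0845]); p=o["tool_pos"][:2]-ax
for k in range(1,11):
    a=-np.radians(3*k); q=np.array([[np.cos(a),-np.sin(a)],[np.sin(a),np.cos(a)]])@p
    print(k,(M.T@np.r_[q-p,0]).round(4),round(-a,3), (q+ax).round(4))
E
```

```text
t: 3.32
tool_pos: [0.4759, 0.1054, 0.0667]
ee_rot: [0.427, 3.111, 0.0]
contact_force: [-1.2, 1.3, 7.0]
opening: 0.0
finger_force: 3.7
[0.47592431 0.10535626 0.06668503] [-1.15692999  1.2779524   7.00723143]
1 [0.0003 0.0055 0.    ] 0.052 [0.4772 0.1107]
2 [0.0002 0.011  0.    ] 0.105 [0.4787 0.116 ]
3 [-0.0001  0.0165  0.    ] 0.157 [0.4805 0.1213]
4 [-0.0007  0.022   0.    ] 0.209 [0.4825 0.1264]
5 [-0.0016  0.0275  0.    ] 0.262 [0.4848 0.1314]
6 [-0.0027  0.0328  0.    ] 0.314 [0.4874 0.1362]
7 [-0.0042  0.0382  0.    ] 0.367 [0.4903 0.141 ]
8 [-0.0059  0.0434  0.    ] 0.419 [0.4933 0.1456]
9 [-0.0079  0.0485  0.    ] 0.471 [0.4966 0.15  ]
10 [-0.0102  0.0536  0.    ] 0.524 [0.5002 0.1542]
```

```bash
echo '[[[0,0,0.0005],[0,0,0]],[[0,0,0.0008],[0,0,0]],[[0,0,0.0008],[0,0,0]],[[0,0,0.0008],[0,0,0]]]' > rows.txt && python3 drive.py rows.txt
python3 - <<'E'
from h import *
from cell import r, snapshot
from scipy.spatial.transform import Rotation as R
s=snapshot("side"); cv2.imwrite("pics/b.png",s["img"][:,:,::-1])
m=blob(s,(0,120,60),(8,255,255),(240,200,310,250))|blob(s,(172,120,60),(180,255,255),(240,200,310,250))
v,u=np.nonzero(m);print(u.min(),u.max(),v.min(),v.max(),v.mean(),len(u))
for i in range(3): snapshot("side"); o=r.observe();print(o["tool_pos"],o["contact_force"],o["finger_force"])
E
```

```text
t: 3.65
tool_pos: [0.4759, 0.1053, 0.0659]
ee_rot: [0.427, 3.111, 0.0]
contact_force: [-1.3, 1.2, 8.1]
opening: -0.0002
finger_force: 3.8
268 281 220 228 224.9142857142857 70
[0.47591184 0.10534205 0.06597506] [-0.14715446  1.00367319  6.57980303] 3.818853199481964
[0.47590857 0.10535475 0.06596339] [-0.83415655  0.69464256  7.67615675] 3.817572668194771
[0.47589176 0.10534823 0.06595848] [-1.36703643 -0.38787647  8.62725264] 3.817170336842537
```

The load and height both put the plunger about 11 mm down. I'll start the arc with a few degrees and check the lateral force.

```bash
echo '[[[0.0002,0.0028,0],[0,0,0.026]],[[0.0003,0.0055,0],[0,0,0.052]],[[0.0003,0.0082,0],[0,0,0.078]],[[0.0002,0.011,0],[0,0,0.105]],[[0.0001,0.0138,0],[0,0,0.131]],[[-0.0001,0.0165,0],[0,0,0.157]],[[-0.0001,0.0165,0],[0,0,0.157]],[[-0.0001,0.0165,0],[0,0,0.157]]]' > rows.txt && python3 drive.py rows.txt
python3 - <<'E'
from h import *
from cell import r, snapshot
s=snapshot("side"); cv2.imwrite("pics/c.png",cv2.resize(s["img"][130:280,200:400,::-1],None,fx=4,fy=4))
m=blob(s,(0,120,60),(8,255,255),(240,190,310,250))|blob(s,(172,120,60),(180,255,255),(240,190,310,250))
v,u=np.nonzero(m);print(u.min(),u.max(),v.min(),v.max(),len(u))
o=r.observe();print(o["tool_pos"],o["contact_force"],o["finger_force"],o["torque"])
E
```

```text
t: 4.52
tool_pos: [0.4804, 0.1214, 0.066]
ee_rot: [0.67, 3.069, 0.001]
contact_force: [-0.5, 0.0, 8.0]
opening: -0.0001
finger_force: 3.8
267 280 216 225 70
[0.48037774 0.121406   0.06595159] [-2.00143809  2.1217524   6.79053922] 3.822672665119171 [0.09999848 0.19799297 0.00805672]
```

View pics/c.png

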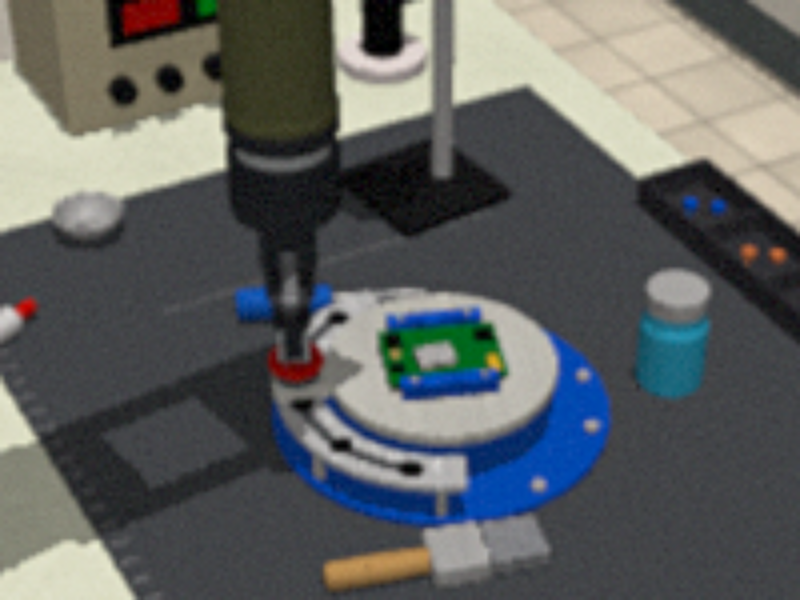

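The table follows: the centre hole is now uncovered at crop (302,404), and the shield hasn't moved. The tool turned with the table, so the same increments apply for the remaining 21°.

```bash
echo '[[[0.0002,0.0035,0],[0,0,0.033]],[[0.0002,0.0075,0],[0,0,0.072]],[[0.0002,0.011,0],[0,0,0.105]],[[-0.0001,0.0165,0],[0,0,0.157]],[[-0.0007,0.022,0],[0,0,0.209]],[[-0.0016,0.0275,0],[0,0,0.262]],[[-0.0027,0.0328,0],[0,0,0.314]],[[-0.0036,0.036,0],[0,0,0.346]],[[-0.0042,0.0382,0],[0,0,0.367]],[[-0.0042,0.0382,0],[0,0,0.367]]]' > rows.txt && python3 drive.py rows.txt
python3 - <<'E'
from h import *
from cell import r, snapshot
s=snapshot("scene"); cv2.imwrite("pics/d.png",cv2.resize(s["img"][215:345,270:430,::-1],None,fx=4.5,fy=4.5))
s=snapshot("side"); 
m=blob(s,(0,120,60),(8,255,255),(240,190,310,250))|blob(s,(172,120,60),(180,255,255),(240,190,310,250))
v,u=np.nonzero(m);print(u.min(),u.max(),v.min(),v.max(),len(u), [plane(s,(u.min()+u.max())/2,y,.063) for y in ((v.min()+v.max())/2,)])
o=r.observe();print(o["tool_pos"],o["contact_force"],o["finger_force"],o["torque"])
E
```

```text
t: 5.4
tool_pos: [0.5002, 0.1548, 0.066]
ee_rot: [1.22, 2.895, 0.002]
contact_force: [-2.6, 1.3, 8.1]
opening: -0.0001
finger_force: 3.9
268 281 209 216 67 [array([0.49919404, 0.14833544, 0.063     ])]
[0.49999368 0.15464913 0.06596442] [-1.10003822  1.07971946  7.82451013] 3.8217046297359047 [ 0.29189239  0.26837573 -0.0053225 ]
```

View pics/d.png

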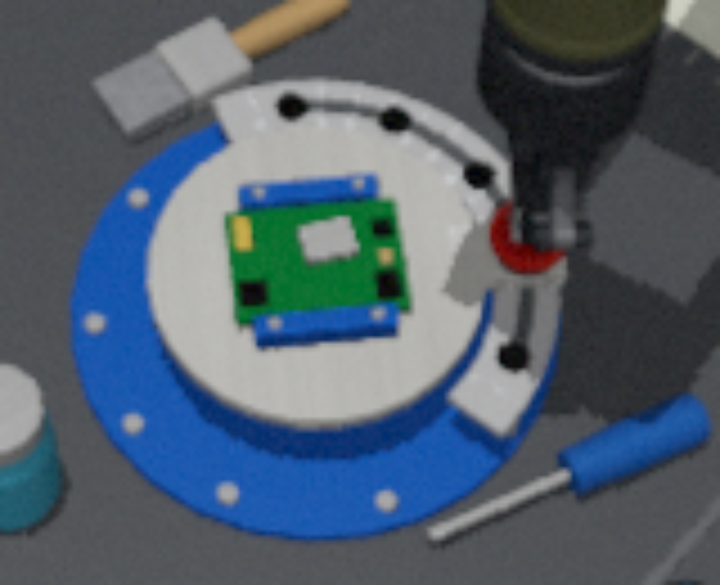

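The cap is now over the left hole, with the centre hole exposed at (478,175) and the far hole at (514,357). The shield is still on the board. I'll ease up slowly and watch whether the cap follows.

```bash
echo '[[[0,0,-0.001],[0,0,0]],[[0,0,-0.002],[0,0,0]],[[0,0,-0.003],[0,0,0]],[[0,0,-0.004],[0,0,0]],[[0,0,-0.005],[0,0,0]],[[0,0,-0.006],[0,0,0]],[[0,0,-0.007],[0,0,0]],[[0,0,-0.008],[0,0,0]],[[0,0,-0.008],[0,0,0]]]' > rows.txt && python3 drive.py rows.txt
```

```text
t: 6.25
tool_pos: [0.4997, 0.1544, 0.0737]
ee_rot: [-1.219, -2.895, -0.001]
contact_force: [-0.6, 0.8, 4.3]
opening: 0.0002
finger_force: 2.4
```

It's still pressing at 0.0737, so the nose has gone into the hole. I'll lift clear vertically.

```bash
echo '[[[0,0,-0.001],[0,0,0]],[[0,0,-0.002],[0,0,0]],[[0,0,-0.003],[0,0,0]],[[0,0,-0.004],[0,0,0]],[[0,0,-0.006],[0,0,0]],[[0,0,-0.02],[0,0,0]],[[0,0,-0.05],[0,0,0]],[[0,0,-0.09],[0,0,0]],[[0,0,-0.12],[0,0,0]],[[0,0,-0.12],[0,0,0]]]' > rows.txt && python3 drive.py rows.txt && echo '[[[0.0,-0.04,-0.01],[0,0,0]],[[0.0,-0.08,-0.01],[0,0,0]],[[0.0,-0.12,-0.01],[0,0,0]],[[0.0,-0.12,-0.01],[0,0,0]]]' > rows.txt && python3 drive.py rows.txt
python3 - <<'E'
from h import *
from cell import r, snapshot
R=[]
for n,box in(("scene",(360,230,420,290)),("side",(255,190,300,236))):
    s=snapshot(n)
    m=blob(s,(0,120,60),(8,255,255),box)|blob(s,(172,120,60),(180,255,255),box)
    v,u=np.nonzero(m);R.append(ray(s,u.mean(),v.mean()))
    T=s["world_from_camera"]; d=s["depth"][v,u]
    P=(np.linalg.inv(s["K"])@np.c_[u,v,np.ones(len(u))].T*d).T@T[:3,:3].T+T[:3,3]
    top=P[P[:,2]>np.percentile(P[:,2],90)-.004]
    c,rad=cv2.minEnclosingCircle(top[:,:2].astype(np.float32)); c=np.array(c)
    print(n,len(u),"top z",np.median(top[:,2]),c,rad,"ang",np.degrees(np.arctan2(*(c-[.5792,.0845])[::-1])))
    if n=="scene": cv2.imwrite("pics/e.png",cv2.resize(s["img"][200:345,250:430,::-1],None,fx=4.1,fy=4.1))
print("tri",tri(*R)); o=r.observe();print(o["tool_pos"],o["contact_force"],o["t"])
E
```

```text
t: 7.08
tool_pos: [0.5041, 0.1547, 0.1996]
ee_rot: [1.215, 2.886, 0.01]
contact_force: [1.7, 0.3, 0.1]
opening: 0.0003
finger_force: 0.0
t: 7.42
tool_pos: [0.4059, 0.0666, 0.2019]
ee_rot: [-1.218, -2.888, 0.011]
contact_force: [-0.6, 0.2, -0.9]
opening: -0.0
finger_force: 0.0
scene 244 top z 0.07810838454445801 [0.4994866  0.15454146] 0.02015707828104496 ang 138.69532471360407
side 103 top z 0.07720007652079935 [ 0.28183109 -0.33898199] 0.5531225800514221 ang -125.07651823675474
tri (array([0.49991093, 0.15261628, 0.07240257]), [np.float64(0.0014277202695416528), np.float64(0.0014277202695416522)])
[0.41242978 0.06919317 0.20309326] [ 0.83118257  0.46398893 -1.38417576] 7.5167
```

View pics/e.png

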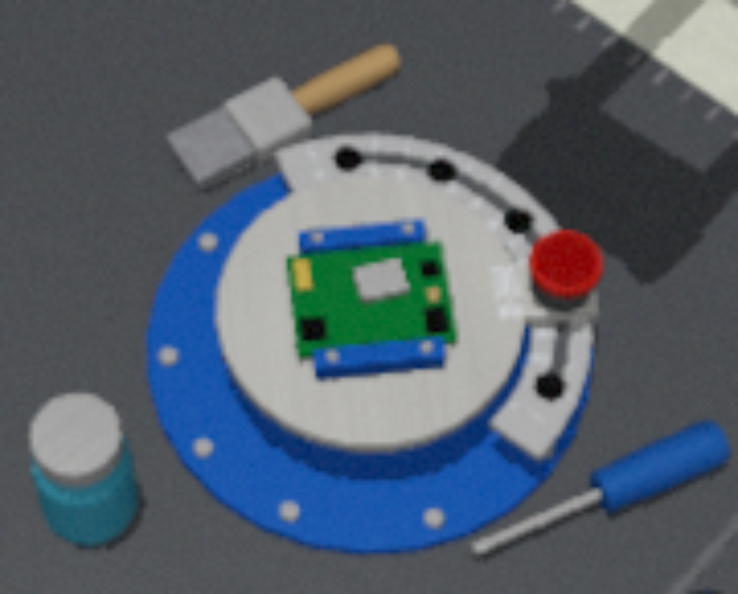

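The cap is fully up (top at 78 mm, the same as at the start) and at 138.7°, over the left hole. The shield is on the board, and the surrounding items in this view look undisturbed. Handing in.

```bash
python3 -c "
from cell import r, snapshot
print(r.hand_in())"
```

```text
the job is handed in; nothing more can be done
None
```

The table is turned one index hole to the left, the side where the inspection camera stands; the plunger is fully up in that hole, the shield is still on the board, nothing else was touched, and the job was handed in at about 7.5 s.

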